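# Check a cello bridge against the light

## Task

Check the cello bridge against the light: press the light panel's push switch fully in, then take the cello bridge (the one with feet and cut-outs) from the grooved stand and hold it still for three seconds in front of its white face, upright and square to it, above the line scored on the foot board, its feet level with the ruled base line and its middle on the upright line, without knocking it against the panel. Then stand it back upright on its feet in the groove it came from, set down and not dropped, let go and move clear, leaving the light on and the two plain blanks, the little plane and the jar alone.

Things in the scene. Friction and masses are not known exactly. Their poses are not given: they have to be found in the camera images.
- bridge_center (a point): Centre of the loose cello bridge (pale maple, 50 g): upright plate 92 mm wide (its y), 92 high (z), thin along x: 11 mm at the feet, 9 mm and flat-faced from 36 mm above the feet up to the rounded top. Two feet with an arch between, a heart-shaped hole, a notch each side; tallest of the three plates. The point is 46 mm above the feet. It starts on its feet in any one of the stand's three grooves.
- rack: Dark wooden grooved stand, fixed to the bench, 196 mm (x) x 108 mm (y) x 32 mm high; origin at the centre of its underside, z up. Three straight grooves, 16 mm wide and 14 mm deep, run along its y axis at x = -70, 0 and +70 mm; their floors are 18 mm above the bench. Each holds one upright plate, faces square to the stand's x axis.
- blank_tall_center (a point): Centre of a plain uncut bridge blank (loose, pale maple) standing in another groove of the stand: a plain rectangle 94 mm wide, 76 mm high, 11 mm thick. Leave alone.
- blank_low_center (a point): Centre of a second plain uncut bridge blank (loose, pale maple) standing in the remaining groove: a plain rectangle 94 mm wide, 66 mm high, 11 mm thick. Leave alone.
- light_panel: Fixed light panel: pale wooden foot board 180 (x) x 220 (y) x 18 mm with an upright LED panel 192 mm wide, top 196 mm above the bench. Origin: centre of the board's underside, z up, x square out of the white face. The panel's frame spans x = -61 to -45 mm. Ruled on the face: a level base line 115 mm above the bench and an upright line at y = 0. A dark line is scored across the board at x = +10 mm.
- view_point (a point): The viewing place: where the centre of the cello bridge belongs when held up, 161 mm above the bench, over the scored line, on the upright line (x = +10, y = 0, z = 161 mm from the light panel's origin; same axes as the panel). The bridge's faces are then parallel to the white face, 55 mm out from the frame; either face may look out.
- switch_top (a point): Middle of the top of the push switch: round grey button, 24 mm in diameter, in a black 36 mm square housing on the foot board (x = +66, y = -86 mm from the light panel's origin). Off, its top is 40 mm above the bench, 10 mm proud of the housing. Pressed straight down it moves 6 mm against about 3 N and stays where it is left (on: 34 mm above the bench).
- thumb_plane_center (a point): Small brass plane (loose, 56 x 24 x 22 mm) on the bench. Leave alone.
- post_jar_center (a point): Glass jar of thin wooden rods (loose, 64 mm in diameter, 68 mm high) on the bench. Leave alone.
Things that resemble listed ones, but are neither listed nor needed, are in the scene too. Leave any yellow look-alike of the part that bears bridge_center alone. Several things look just like the rack: the one meant starts farthest to the robot's right.

How it is judged (in metres and radians):
On the way, in this order (a step that is already met when the one before it is completed fails the run):
1. the switch is pressed in: its button at least 4.5 mm down (z of switch_top in the frame of light_panel below 0.0355 m), for 0.1 s.
2. the cello bridge is held still at the viewing place for 2.5 s, within 8 mm sideways and in height, 15 mm in depth, upright within 8 and square within 10 degrees (x of bridge_center in the frame of view_point between -0.015 and 0.015 m and y of bridge_center in the frame of view_point between -0.008 and 0.008 m and z of bridge_center in the frame of view_point between -0.008 and 0.008 m and angle between bridge_center's own z axis and vertical below 0.14 rad and angle between the x axis of bridge_center and the x axis of light_panel, either way round below 0.175 rad and linear speed of bridge below 0.03 m/s and contact force between bridge and the fingers above 0.2 N), for 2.5 s.
At the end, for the whole second after the job is handed in: The switch is in (4.5 mm or more), the cello bridge stands released and at rest on the floor of the groove it came from, within 20 mm of where it was and upright within 8 degrees, and the two plain blanks have not moved by 10 mm, nor the little plane and the jar by 20 mm (z of switch_top in the frame of light_panel below 0.0355 m and distance of each of bridge_center, thumb_plane_center, post_jar_center from where it was at the start of the episode below 0.02 m and z of bridge_center in the frame of rack between 0.06 and 0.068 m and angle between bridge_center's own z axis and vertical below 0.14 rad and linear speed of bridge below 0.02 m/s and contact force between bridge and the fingers below 0.05 N and contact force between bridge and rack above 0.05 N and distance of each of blank_tall_center, blank_low_center from where it was at the start of the episode below 0.01 m); the robot touches nothing.
It fails at once if the cello bridge is knocked against the light panel (over 1 N) (contact force between bridge and light_panel above 1 N).
It fails at once if the cello bridge is dropped: falling faster than 0.5 m/s out of the fingers (linear speed of bridge above 0.5 m/s and contact force between bridge and the fingers below 0.01 N).
It fails at once if a plain blank is shifted by 10 mm or more (distance of any of blank_tall_center, blank_low_center from where it was at the start of the episode above 0.01 m).
It fails at once if the little plane or the jar is shifted by 20 mm or more (distance of any of thumb_plane_center, post_jar_center from where it was at the start of the episode above 0.02 m).
It also fails if it takes over 72 s, if anything falls off the work surface, if the arm or the gripper's body presses on something with over 40 N, if the wrist force passes 120 N, or if a joint passes its speed limit or range.

## Robot

A 7-joint arm with a two-finger parallel gripper is mounted at the origin on the work surface. World frame = base frame: x ahead of the robot, y to its left, z up, the work surface at z = 0. Lengths are in mm, angles in rad, forces in N, time in s.
With the tool pointing down it reaches from about 400 to 875 mm from the base axis. Payload 4.4 kg.
Tool frame: the origin (TCP) lies at the very end of the fingers, on their centre line; the grasp point (between the pads) lies 19 mm behind it; z points along the fingers, y is the line along which they close (so a half turn about z gives the same grasp; the last joint's range is limited). The gripper opens to 85 mm and grips with 20 to 120 N. Pads are 22 mm wide; open, the fingers measure 114 mm over their backs; the gripper's body (76 mm by 85 mm) begins 54 mm behind the grasp point. The pads swing forward as they close: fully open they stand 13 mm farther back than shut.
Start: joints at [-1.27, 0.628, 0.038, 1.517, -0.027, 0.996, -0.02], TCP at [233.086, 606.786, 200.513] pointing down, gripper open.
Joint ranges: [-3.06, 3.06], [-0.37, 2.12], [-1.25, 1.32], [0.18, 2.47], [-1.1, 4.24], [0.23, 1.98], [-2.94, 2.94]. Speed limits (rad/s): [2.57, 2.57, 3.14, 3.14, 3.14, 3.14, 3.14].

## Interface

Orientations are given as [roll, pitch, yaw] about the fixed x, y, z axes, in that order (R = Rz(yaw) Ry(pitch) Rx(roll)).
In Python, from cell import read_state, get_image, camera_info, finish_job gives the robot as it stands.
- The arm moves only by the tool play_rows, never from a script. Its argument "deltas" is one flat list of numbers, 7 for each row, row after row: the shift along the tool's x, y, z in mm, then the turn, a rotation vector about the tool's x, y, z in rad, then the opening, from 0 (shut) to 1 (fully open). In form: [dx, dy, dz, ax, ay, az, grip, dx, dy, dz, ax, ay, az, grip, ...]. A call has 1 to 10 rows; each row is the pose to reach, as a shift and turn from the pose commanded when the call began, along the tool's axes at that moment; what a row does not reach only later rows make up. A row lasts 1/8 s, in which the tool goes at most 62.5 mm and 10.7 degrees, less where a joint would pass 70% of its speed; a pose out of reach is approached as far as the arm can. A call with a gripper value outside its range is refused whole. The fingers move at their own pace and stop on an object; the grip force is fixed at half the most. Time passes only in rows, so rows that repeat a pose let the fingers close. It gives the time, the measured TCP pose, the force, the opening and the grip force at its end, in the units of the state.
- read_state(): the state, without advancing time (a new reading comes with each control period).
- get_image(name): name is "scene" or "side" or "wrist"; returns the picture (384x512x3 uint8, red, green, blue); there is no depth.
- camera_info(name): a dict with "fx", "fy", "cx", "cy" (pixels), "T" (4x4, takes a point from camera to world coordinates). Camera axes: x right, y down, z forward; pixel columns grow to the right and rows downward; lengths in mm; the calibration is good to about 2 mm. A picture is of the moment at which its call begins: read the wrist's pose just before it. camera_info takes no time and is no camera call; for the wrist camera it gives the pose at the moment of the call.
- finish_job(): hands the job in; it is judged then, once.
The state is a dict: "clock": time; "qpos": joint angles; "qd": joint speeds; "tau": joint torques, N m; "eef_pos": TCP position; "tool_rot": TCP orientation; "force": force on the tool from outside, world axes, zero at the start; "torque": the same for the moment, N m; "width": finger opening in mm; "gripper_force": force on a finger pad.
Only numpy, scipy, OpenCV 4.12 (cv2) and the standard library are available. Lean on these libraries where they do the work, as an engineer would, in place of code of your own. Each camera call takes 0.05 s, during which the arm holds its last target. There are 200 camera calls.

## Working session

There is one attempt and no reset: what is moved stays moved. The work goes in short steps, Python scripts to look and compute and a tool call to move; the robot and the scene stay as the last step left them, time stands still between calls to the robot, and variables do not carry over. Pictures are saved under pics/ and viewed, at most 10 in all, crops included, and the job is handed in when it is done.

Besides the shell and the picture viewer there is one more tool, called after "Request:" as name(argument=value, ...) on one line, values as JSON. play_rows: Moves the arm, as the interface text tells. Its arguments: {"type":"object","properties":{"deltas":{"type":"array"}},"required":["deltas"]}

```bash
mkdir -p pics; python3 - <<'E'
from cell import *
import cv2,numpy as np
for n in("scene","side"):
    im=get_image(n); cv2.imwrite(f"pics/{n}0.png",im[:,:,::-1]); np.save(f"pics/{n}0.npy",im)
    c=camera_info(n); print(n,{k:(np.round(v,3).tolist()) for k,v in c.items()})
a=[cv2.imread(f"pics/{n}0.png") for n in("scene","side")]
print(read_state())
E
```

```text
scene {'fx': 484.966, 'fy': 484.966, 'cx': 253.86, 'cy': 197.766, 'T': [[0.779, 0.374, -0.503, 1117.0], [0.627, -0.468, 0.623, -758.756], [-0.002, -0.801, -0.599, 867.919], [0.0, 0.0, 0.0, 1.0]]}
side {'fx': 424.932, 'fy': 424.932, 'cx': 260.751, 'cy': 189.021, 'T': [[0.94, -0.227, 0.255, 207.161], [-0.341, -0.586, 0.735, -933.697], [-0.018, -0.778, -0.628, 902.65], [0.0, 0.0, 0.0, 1.0]]}
{'clock': 0.1, 'qpos': array([-1.26982959,  0.62923346,  0.03843765,  1.51830918, -0.0270196 ,
        0.9962858 , -0.01999801]), 'qd': array([ 1.33513158e-04, -2.20821370e-03,  1.86089123e-03, -5.05403349e-04,
       -4.52413159e-04,  3.56565957e-04,  3.55926435e-05]), 'tau': array([ 2.69737633e-03, -5.64528823e+01,  1.23043790e+00, -1.93973494e+01,
        1.13145765e-02,  5.40077410e-03,  1.50117393e-05]), 'eef_pos': array([232.82660395, 606.19628063, 199.68085379]), 'tool_rot': array([-3.13987424e+00, -3.51092302e-06,  2.77482205e+00]), 'force': array([ 1.00624954, -0.46226764, -0.90679493]), 'torque': array([-0.02208964,  0.00093202, -0.00731352]), 'gripper_force': 0.0, 'width': 85.08384612070502}
```

View pics/scene0.png

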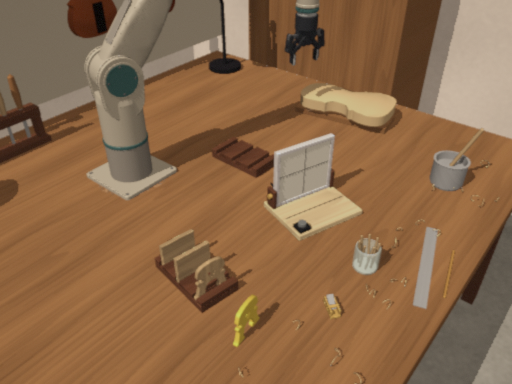

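View pics/side0.png

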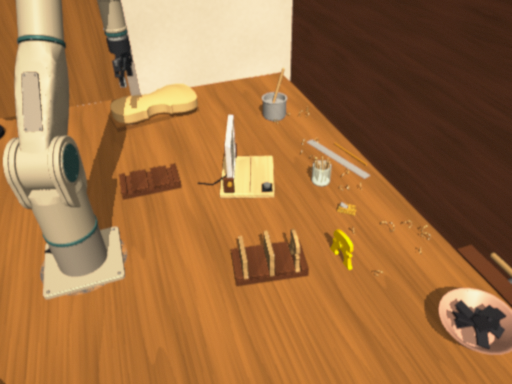

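The scene view shows the stand at about (197,272), with the cello bridge in the groove nearest that camera (210,275). The panel board is at about (313,210), the button at (302,226), the yellow look-alike at (246,320), the plane at (333,305) and the jar at (367,255). In the side view the stand is at (269,262), the bridge in its right-hand groove at (295,250), and the button at (266,186). I'll zoom in on both.

```bash
python3 - <<'E'
import cv2,numpy as np
s=cv2.imread("pics/scene0.png")[125:315,145:385]; cv2.imwrite("pics/s1.png",cv2.resize(s,None,fx=3.3,fy=3.1,interpolation=cv2.INTER_CUBIC) if 0 else cv2.resize(s,None,fx=3,fy=3,interpolation=cv2.INTER_CUBIC))
s=cv2.imread("pics/side0.png")[105:290,205:375]; cv2.imwrite("pics/d1.png",cv2.resize(s,None,fx=3,fy=3,interpolation=cv2.INTER_CUBIC))
E
```

```text
(no output)
```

View pics/s1.png

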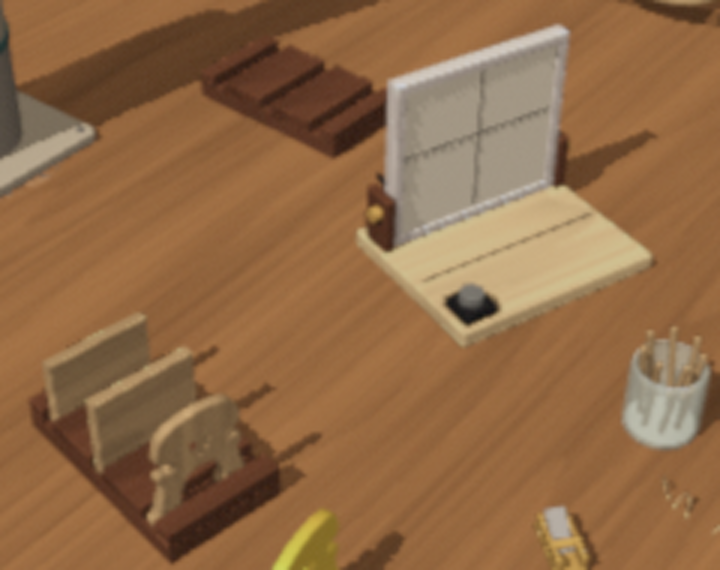

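View pics/d1.png

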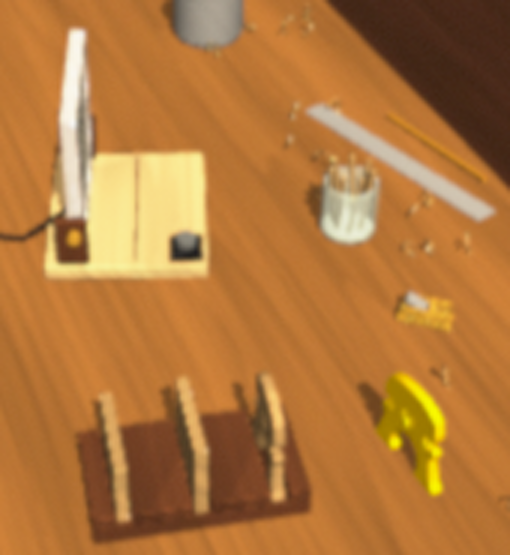

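The zoomed crops show the bridge with its cut-outs in the +x groove, about (195,450) in the scene crop. Board corners are clear at (360,238), (463,333) and (652,257), the button top at (471,291), and the stand's top corners at (33,403), (172,543) and (278,478).

```bash
cat > h.py <<'E'
from cell import *
import numpy as np, cv2
def ray(c,p,z):
    d=c["T"][:3,:3]@[(p[0]-c["cx"])/c["fx"],(p[1]-c["cy"])/c["fy"],1]; o=np.array(c["T"])[:3,3]
    return o+d*(z-o[2])/d[2]
def proj(c,P):
    q=np.linalg.inv(c["T"])@np.append(P,1); return np.array([c["fx"]*q[0]/q[2]+c["cx"],c["fy"]*q[1]/q[2]+c["cy"]])
E
python3 - <<'E'
from h import *
for n,o,L in(("scene",(145,125),dict(boardL=(360,238,18),boardF=(463,333,18),boardR=(652,257,18),lineA=(425,280,18),lineB=(592,214,18),sw=(471,291,40),rL=(33,403,32),rF=(172,543,32),rR=(278,468,32),brA=(158,440,18+75),brtop=(215,400,110),plane=(560,540,15))),
 ("side",(205,105),dict(boardBR=(205,152,18),boardFR=(208,264,18),boardFL=(47,264,18),lineA=(136,258,18),lineB=(138,153,18),sw=(187,238,40),rBL=(78,433,32),rBR=(290,408,32),rFR=(308,488,32),rFL=(95,526,32),brtop=(268,378,105),jar=(350,175,68)))):
    c=camera_info(n)
    for k,v in L.items(): print(n,k,np.round(ray(c,((v[0]+.5)/3-.5+o[0],(v[1]+.5)/3-.5+o[1]),v[2])))
E
```

```text
scene boardL [446. 122.  18.]
scene boardF [601.  70.  18.]
scene boardR [679. 270.  18.]
scene lineA [532. 109.  18.]
scene lineB [600. 294.  18.]
scene sw [588. 100.  40.]
scene rL [ 384. -236.   32.]
scene rF [ 576. -272.   32.]
scene rR [ 588. -166.   32.]
scene brA [ 539. -243.   93.]
scene brtop [ 556. -198.  110.]
scene plane [791. -77.  15.]
side boardBR [675. 270.  18.]
side boardFR [600.  68.  18.]
side boardFL [435. 131.  18.]
side lineA [530. 106.  18.]
side lineB [597. 298.  18.]
side sw [585.  93.  40.]
side rBL [ 391. -134.   32.]
side rBR [ 588. -175.   32.]
side rFR [ 562. -270.   32.]
side rFL [ 374. -244.   32.]
side brtop [ 553. -198.  105.]
side jar [783. 100.  68.]
```

```bash
cat >> h.py <<'E'
from scipy.spatial.transform import Rotation as Ro
def go(x,y,z,a):
    "shift+turn to TCP x,y,z, pointing down, tool y at world angle a"
    s=read_state(); R=Ro.from_euler("xyz",s["tool_rot"])
    G=Ro.from_matrix(np.array([[-np.sin(a),np.cos(a),0],[np.cos(a),np.sin(a),0],[0,0,-1]]))
    e=(R.inv()*G).as_rotvec()
    print("go",(x,y,z,a),np.round(R.inv().apply(np.array([x,y,z])-s["eef_pos"]),1),np.round(e,4))
def st():
    s=read_state(); print(s["clock"],s["eef_pos"].round(1),s["tool_rot"].round(4),s["force"].round(1),s["width"],s["qpos"].round(2))
E
python3 -c "
from h import *
go(586,98,300,-.36);st();print(camera_info('wrist'))"
```

```text
go (586, 98, 300, -0.36) [-511.9 -347.9  -99.7] [-1.400e-03  1.300e-03  1.564e+00]
0.1 [232.8 606.2 199.7] [-3.1399 -0.      2.7748] [ 1.  -0.5 -0.9] 85.08384612070502 [-1.27  0.63  0.04  1.52 -0.03  1.   -0.02]
{'fx': 317.4294966547597, 'fy': 317.4294966547597, 'cx': 253.56637423799958, 'cy': 185.77021992458612, 'T': array([[ 3.59057853e-01,  8.87001968e-01,  2.90353177e-01,
         1.57937025e+02],
       [ 9.33313465e-01, -3.40622146e-01, -1.13589305e-01,
         6.36103629e+02],
       [-1.85321495e-03,  3.11775662e-01, -9.50153936e-01,
         3.72556275e+02],
       [ 0.00000000e+00,  0.00000000e+00,  0.00000000e+00,
         1.00000000e+00]])}
```

Request:
play_rows(deltas=[0, 0, -60, 0, 0, 0, 0, 0, 0, -100, 0, 0, 0.1, 0, -512, -348, -100, 0, 0, 1.564, 0, -512, -348, -100, 0, 0, 1.564, 0, -512, -348, -100, 0, 0, 1.564, 0, -512, -348, -100, 0, 0, 1.564, 0, -512, -348, -100, 0, 0, 1.564, 0, -512, -348, -100, 0, 0, 1.564, 0, -512, -348, -100, 0, 0, 1.564, 0, -512, -348, -100, 0, 0, 1.564, 0])

```text
clock: 1.35
eef_pos: [518.9, 194.6, 300.3]
tool_rot: [-3.141, -0.0, 1.206]
force: [1.1, 0.4, 0.0]
width: -0.2
gripper_force: 0.0
```

```bash
python3 -c "
from h import *
st();go(586,98,300,-.36)"
```

```text
1.35 [518.9 194.6 300.3] [-3.1412e+00 -1.0000e-04  1.2060e+00] [1.1 0.4 0. ] -0.15545370987676893 [-0.76  0.43  0.52  1.66 -0.23  1.12 -0.54]
go (586, 98, 300, -0.36) [-66.3  97.1   0.3] [-0.0003 -0.0001 -0.0048]
```

Request:
play_rows(deltas=[-33, 48, 0, 0, 0, 0, 0, -66, 97, 25, 0, 0, 0, 0, -66, 97, 100, 0, 0, 0, 0, -66, 97, 100, 0, 0, 0, 0, -66, 97, 100, 0, 0, 0, 0])

```text
clock: 1.98
eef_pos: [585.4, 101.1, 200.4]
tool_rot: [-3.14, 0.0, 1.212]
force: [0.6, -0.5, 0.1]
width: 0.0
gripper_force: 0.0
```

```bash
python3 -c "
from h import *
st();c=camera_info('wrist');im=get_image('wrist');np.save('pics/w1.npy',im);cv2.imwrite('pics/w1.png',im[:,:,::-1])
import pickle;pickle.dump(c,open('pics/w1.pkl','wb'))"
```

```text
1.975 [585.4 101.1 200.4] [-3.1402e+00  4.0000e-04  1.2121e+00] [ 0.6 -0.5  0.1] 0.016556339715029005 [-0.52  0.59  0.48  1.69 -0.32  0.95 -0.27]
```

View pics/w1.png

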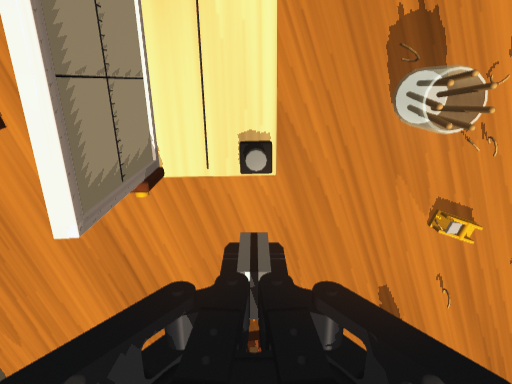

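The wrist view shows the button top at (257,159), the scored line from (198,0) to (207,168), the board's front edge along x≈277, and its near corner at (276,176).

```bash
python3 - <<'E'
from h import *
import pickle
c=pickle.load(open('pics/w1.pkl','rb'));im=np.load('pics/w1.npy')
g=cv2.cvtColor(im,cv2.COLOR_RGB2HSV)
# button: grey blob in black housing
roi=im[143:174,240:273]; m=(roi.min(2)>70)
k,lab,S,C=cv2.connectedComponentsWithStats(m.astype(np.uint8)); 
for i in range(1,k):
    if S[i,4]>100: b=C[i]+[240,143]; print("btn",b,S[i],ray(c,b,40).round(1))
# scored line and edge per-row
L=[];E=[]
for v in range(5,120,5):
    r=im[v].astype(int); L.append((190+r[190:215].sum(1).argmin(),v))
    d=np.diff(r[255:300,1]); E.append((255+d.argmin()+.5,v))
for n,P in(("line",L),("edge",E)):
    W=np.array([ray(c,p,18)[:2] for p in P]); 
    vx,vy,x0,y0=cv2.fitLine(W.astype(np.float32),cv2.DIST_HUBER,0,.01,.01).ravel(); s=np.sign(vy)
    print(n,W[0].round(1),W[-1].round(1),"panel yaw",np.arctan2(vy*s,vx*s)-np.pi/2)
print("corner",ray(c,(276.5,176),18))
# ruled lines on white face: use the predicted face plane later
E
```

```text
btn [255.63128492 160.13407821] [  5   7  22  22 358] [586.8 101.1  40. ]
line [585.7 264.4] [549.7 163.5] panel yaw -0.34313333
edge [659.6 236.6] [624.2 135.6] panel yaw -0.33651948
corner [601.157047    69.72266795  18.        ]
```

Request:
play_rows(deltas=[0.5, 1.5, 60, 0, 0, 0, 0, 0.5, 1.5, 120, 0, 0, 0, 0, 0.5, 1.5, 150, 0, 0, 0, 0, 0.5, 1.5, 158, 0, 0, 0, 0, 0.5, 1.5, 164, 0, 0, 0, 0, 0.5, 1.5, 167, 0, 0, 0, 0, 0.5, 1.5, 167, 0, 0, 0, 0])

```text
clock: 2.9
eef_pos: [588.2, 100.3, 34.5]
tool_rot: [3.14, -0.001, 1.211]
force: [0.5, -0.6, -0.6]
width: -0.0
gripper_force: 0.0
```

Request:
play_rows(deltas=[0, 0, 1, 0, 0, 0, 0, 0, 0, 2, 0, 0, 0, 0, 0, 0, 2, 0, 0, 0, 0])

```text
clock: 3.28
eef_pos: [587.4, 100.1, 31.5]
tool_rot: [-3.142, -0.0, 1.211]
force: [-0.6, 0.9, 0.5]
width: 0.1
gripper_force: 0.0
```

Request:
play_rows(deltas=[0, 0, 1, 0, 0, 0, 0, 0, 0, 1, 0, 0, 0, 0, 0, 0, -60, 0, 0, 0, 0, 0, 0, -120, 0, 0, 0, 0, 0, 0, -168, 0, 0, 0, 0, 0, 0, -168, 0, 0, 0, 0, 0, 0, -168, 0, 0, 0, 0])

```text
clock: 4.15
eef_pos: [586.7, 100.3, 198.9]
tool_rot: [-3.14, 0.0, 1.211]
force: [-0.2, 0.6, -0.4]
width: 0.3
gripper_force: 0.0
```

```bash
python3 -c "
from h import *
st();im=get_image('wrist');s=get_image('side');cv2.imwrite('pics/side2.png',s[:,:,::-1])
a=im[0:250,0:330];b=s[120:220,200:320]
a=cv2.resize(a,(528,400));b=cv2.resize(b,(264,220),interpolation=cv2.INTER_CUBIC);o=np.zeros((400,792,3),np.uint8);o[:,:528]=a;o[:220,528:]=b
cv2.imwrite('pics/w2.png',o[:,:,::-1])"
```

```text
4.15 [586.7 100.3 198.9] [-3.1403e+00  2.0000e-04  1.2110e+00] [-0.2  0.6 -0.4] 0.28831353605905896 [-0.52  0.59  0.49  1.69 -0.33  0.94 -0.27]
```

View pics/w2.png

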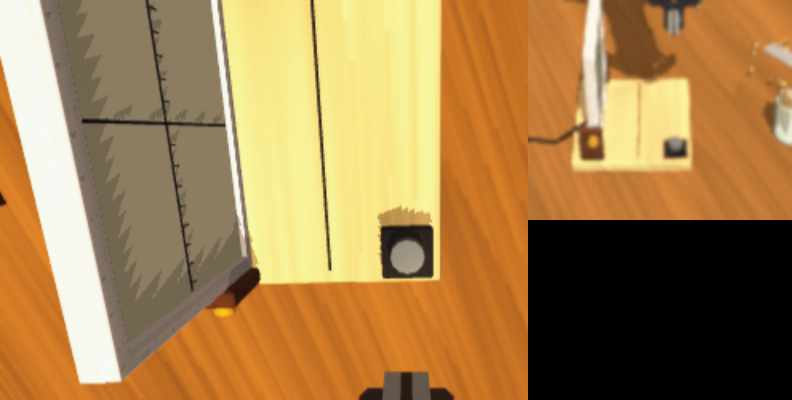

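The panel face doesn't look lit, so I'll compare the button blob and face brightness numerically with the earlier pictures.

```bash
python3 - <<'E'
from h import *
a=np.load('pics/w1.npy');b=get_image('wrist')
for im in(a,b):
    roi=im[135:180,235:280]; m=(roi.min(2)>70)&(roi.max(2).astype(int)-roi.min(2)<40)
    k,l,S,C=cv2.connectedComponentsWithStats(m.astype(np.uint8)); i=1+S[1:,4].argmax(); print(C[i]+[235,135],S[i])
    # housing black
    m=(roi.max(2)<60); ys,xs=np.nonzero(m); print('house',xs.min()+235,xs.max()+235,ys.min()+135,ys.max()+135, 'face',im[20:60,70:90].mean((0,1)))
s0=np.load('pics/side0.npy');s1=cv2.imread('pics/side2.png')[:,:,::-1]
for s in(s0,s1): print(s[180:192,258:275].max(2))
c=camera_info('wrist')
for z in(40,34): print(z,proj(c,[587,101,z]), proj(c,[587+12,101,z])-proj(c,[587-12,101,z]))
E
```

```text
[255.63128492 160.13407821] [ 10  15  22  22 358]
house 240 271 141 172 face [139.1825  123.6425   96.53125]
[254.82729805 159.91922006] [ 10  15  21  21 359]
house 239 270 141 172 face [139.2075  123.6525   96.56125]
[[249 249 248 248 248 249 249 248 248 248 248 250 250 250 248 233 207]
 [249 249 249 248 247 246 242 238 234 234 240 245 247 248 247 235 206]
 [249 249 248 245 238 228 215 199 188 189 205 222 227 232 240 233 205]
 [249 249 246 232 198 171 158 154 150 151 159 164 160 175 221 226 203]
 [249 249 243 205 134 110 127 138 142 143 142 135 109 123 195 223 204]
 [249 249 242 189 103  77 109 129 138 139 138 123  89 107 189 225 205]
 [249 249 242 186  98  64  88 112 125 128 125 107  77 105 191 226 207]
 [249 249 242 187  97  55  73  92 103 107 101  83  61 101 190 227 208]
 [249 249 242 188  96  49  53  67  75  75  67  54  44  91 179 226 210]
 [249 248 242 187  99  51  48  49  48  45  41  37  38  79 166 224 209]
 [249 248 242 189 103  59  52  52  50  47  47  54  62  93 166 223 206]
 [250 249 243 204 139 116 112 111 115 116 119 126 138 155 199 228 205]]
[[251 250 250 250 250 250 250
[... 237 characters left out ...]
 180 225 231 208]
 [251 250 246 210 137 113 131 142 146 147 146 139 112 125 200 227 210]
 [251 250 245 195 106  82 109 132 141 144 142 126  92 111 195 229 212]
 [251 250 245 193 100  67  91 115 128 132 128 109  78 108 196 229 213]
 [251 251 245 191 100  56  75  94 107 109 104  86  62 105 195 231 214]
 [251 250 245 192  99  51  56  70  77  78  70  56  47  94 183 230 216]
 [251 250 245 192 102  55  49  51  49  48  44  37  38  81 170 226 216]
 [251 250 245 195 106  62  53  53  51  48  49  54  64  96 172 227 212]
 [251 250 245 209 145 119 114 115 119 119 123 129 141 158 204 231 211]]
40 [254.94308571 159.8206248 ] [21.04333286 -7.71905965]
34 [254.93493256 158.51780687] [20.69535895 -7.60168235]
```

```bash
python3 - <<'E'
from h import *
c=camera_info('wrist');s=read_state();p=s['eef_pos'];print(p,s['width'])
for dz in(0,10,20,30): print(dz,proj(c,p+[0,0,dz]))
for n in('scene','side'): print(n,proj(camera_info(n),p),proj(camera_info(n),p+[0,0,20]))
im=get_image('wrist');print(im[222:245,255].tolist())
E
ls -la; python3 -c "
import cv2,numpy as np
from h import *
a=get_image('scene')[120:270,240:380];a=cv2.resize(a,(560,600),interpolation=cv2.INTER_CUBIC);cv2.imwrite('pics/s3.png',a[:,:,::-1])"
```

```text
[586.24128763 100.08135116 197.81968989] -0.09549810415529247
0 [254.68400686 224.00980085]
10 [254.69636103 231.55658977]
20 [254.7100919  239.94436478]
30 [254.72544318 249.32199516]
scene [304.78810366 172.19631151] [305.28320508 165.41973168]
side [266.19140153 141.95736567] [266.12715148 136.36110031]
[[218, 128, 39], [217, 127, 39], [216, 126, 40], [215, 126, 40], [214, 124, 40], [215, 125, 40], [216, 126, 40], [216, 127, 41], [217, 126, 39], [217, 127, 38], [133, 76, 28], [52, 31, 19], [42, 26, 17], [42, 27, 18], [42, 26, 18], [41, 26, 16], [42, 26, 18], [41, 26, 18], [42, 26, 19], [40, 26, 17], [41, 26, 18], [40, 26, 17], [39, 25, 17]]
total 16
drwxr-xr-x  3 agent agent 4096 Dec  2 15:27 .
drwxr-xr-x 23 root  root  4096 Dec  2 15:27 ..
-rw-r--r--  1 agent agent  872 Dec  2 15:28 h.py
drwxr-xr-x  2 agent agent 4096 Dec  2 15:29 pics
```

View pics/s3.png

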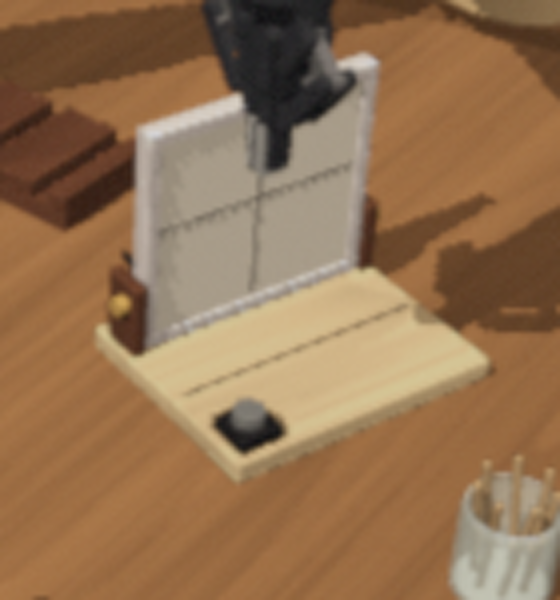

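The button hasn't moved: both views show it still proud. Projected into the scene and side views, the real fingertips sit roughly 25 mm above the reported TCP. I'll go down again in small steps, watching the force.

Request:
play_rows(deltas=[0, 0, 60, 0, 0, 0, 0, 0, 0, 120, 0, 0, 0, 0, 0, 0, 160, 0, 0, 0, 0, 0, 0, 166, 0, 0, 0, 0, 0, 0, 169, 0, 0, 0, 0, 0, 0, 169, 0, 0, 0, 0])

```text
clock: 5.15
eef_pos: [588.7, 100.2, 32.0]
tool_rot: [3.139, -0.001, 1.211]
force: [0.3, 0.7, -0.2]
width: 0.3
gripper_force: 0.0
```

Request:
play_rows(deltas=[0, 0, 1.5, 0, 0, 0, 0, 0, 0, 3, 0, 0, 0, 0])

```text
clock: 5.4
eef_pos: [588.0, 100.4, 28.3]
tool_rot: [3.14, -0.001, 1.211]
force: [-1.0, 0.5, 0.2]
width: 0.3
gripper_force: 0.0
```

Request:
play_rows(deltas=[0, 0, 1.5, 0, 0, 0, 0, 0, 0, 3, 0, 0, 0, 0])

```text
clock: 5.65
eef_pos: [587.4, 100.1, 24.5]
tool_rot: [3.142, -0.0, 1.211]
force: [-1.2, 1.1, 0.4]
width: 0.4
gripper_force: 0.0
```

```bash
python3 -c "
from h import *
st()
a=get_image('scene')[170:245,260:340];b=get_image('side')[130:205,230:310]
o=np.hstack([cv2.resize(x,(400,375),interpolation=cv2.INTER_CUBIC) for x in(a,b)]);cv2.imwrite('pics/s4.png',o[:,:,::-1])"
```

```text
5.65 [587.4 100.1  24.5] [ 3.1416e+00 -1.0000e-04  1.2108e+00] [-1.2  1.1  0.4] 0.3955020888178582 [-0.43  0.82  0.35  1.81 -0.47  0.59 -0.15]
```

View pics/s4.png

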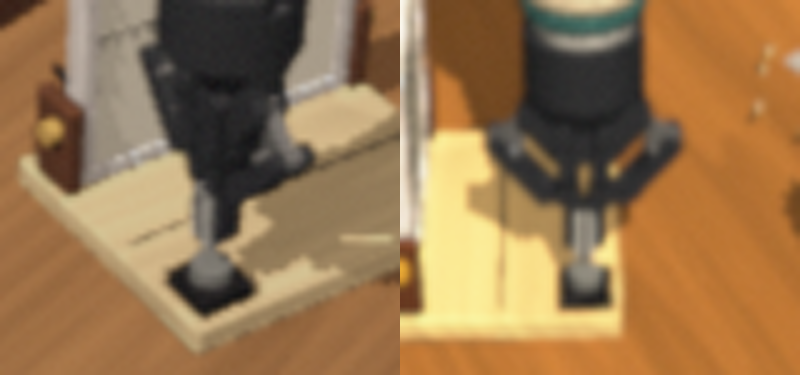

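The fingertips are now just above the button: the tip is at (208,245) against the button top at (212,262) in the left crop. They are centred on it, so I'll keep going down.

Request:
play_rows(deltas=[0, 0, 1.5, 0, 0, 0, 0, 0, 0, 3, 0, 0, 0, 0])

```text
clock: 6.0
eef_pos: [587.4, 100.1, 21.4]
tool_rot: [-3.142, 0.0, 1.211]
force: [-0.2, -0.6, 0.2]
width: 0.3
gripper_force: 0.0
```

Request:
play_rows(deltas=[0, 0, 1.5, 0, 0, 0, 0, 0, 0, 3, 0, 0, 0, 0])

```text
clock: 6.25
eef_pos: [587.4, 100.1, 18.4]
tool_rot: [-3.141, 0.0, 1.211]
force: [-0.7, -0.7, -0.3]
width: -0.2
gripper_force: 0.0
```

Request:
play_rows(deltas=[0, 0, 1, 0, 0, 0, 0, 0, 0, 2, 0, 0, 0, 0])

```text
clock: 6.5
eef_pos: [587.4, 100.1, 16.4]
tool_rot: [3.142, -0.0, 1.211]
force: [-0.4, 0.2, 0.1]
width: 0.1
gripper_force: 0.0
```

Request:
play_rows(deltas=[0, 0, 1, 0, 0, 0, 0, 0, 0, 2, 0, 0, 0, 0])

```text
clock: 6.75
eef_pos: [587.4, 100.1, 14.4]
tool_rot: [3.142, -0.0, 1.211]
force: [0.2, 0.1, -0.4]
width: 0.0
gripper_force: 0.0
```

Request:
play_rows(deltas=[0, 0, 1, 0, 0, 0, 0, 0, 0, 2, 0, 0, 0, 0])

```text
clock: 7.0
eef_pos: [587.4, 100.1, 12.4]
tool_rot: [-3.142, -0.0, 1.211]
force: [0.1, -0.7, 0.4]
width: -0.2
gripper_force: 0.0
```

Request:
play_rows(deltas=[0, 0, 1, 0, 0, 0, 0, 0, 0, 2, 0, 0, 0, 0])

```text
clock: 7.25
eef_pos: [587.4, 100.1, 10.4]
tool_rot: [-3.142, -0.0, 1.211]
force: [0.3, 0.2, 0.5]
width: 0.2
gripper_force: 0.0
```

```bash
python3 -c "
from h import *
s0=np.load('pics/scene0.npy');s=get_image('scene');print(s0[165:185,290:300].mean((0,1)),s[165:185,290:300].mean((0,1)))
d0=np.load('pics/side0.npy');d=get_image('side')
for x in(d0,d):
  print(x[160:192,266].max(1).tolist());
for x in (s0,s): print(x[205:235,302].max(1).tolist())
"
```

```text
[158.34 146.73 128.79] [67.915 67.525 64.15 ]
[250, 250, 250, 250, 250, 250, 250, 250, 250, 250, 250, 250, 250, 250, 250, 250, 250, 250, 250, 250, 248, 234, 188, 150, 142, 138, 125, 103, 75, 48, 50, 115]
[37, 46, 48, 48, 49, 57, 87, 122, 136, 129, 113, 97, 73, 54, 62, 92, 124, 137, 140, 140, 140, 140, 142, 146, 136, 124, 122, 105, 75, 49, 51, 117]
[207, 207, 207, 207, 207, 204, 186, 186, 201, 205, 204, 202, 201, 199, 169, 133, 121, 122, 121, 124, 105, 94, 72, 47, 31, 29, 26, 85, 167, 195]
[35, 34, 37, 39, 40, 40, 39, 42, 62, 80, 90, 90, 89, 90, 80, 76, 76, 90, 118, 127, 111, 99, 75, 47, 35, 26, 27, 87, 172, 200]
```

Request:
play_rows(deltas=[0, 0, 1, 0, 0, 0, 0, 0, 0, 2, 0, 0, 0, 0])

```text
clock: 7.6
eef_pos: [587.5, 100.1, 8.7]
tool_rot: [3.142, -0.0, 1.211]
force: [-0.6, 0.2, 2.8]
width: -0.1
gripper_force: 1.4
```

Request:
play_rows(deltas=[0, 0, 1, 0, 0, 0, 0, 0, 0, 2, 0, 0, 0, 0])

```text
clock: 7.85
eef_pos: [587.5, 100.1, 6.6]
tool_rot: [3.141, -0.0, 1.211]
force: [-0.4, 0.2, 3.1]
width: 0.2
gripper_force: 1.4
```

```bash
python3 -c "
from h import *
st()
print(get_image('side')[176:192,266].max(1).tolist(),get_image('scene')[215:235,302].max(1).tolist())"
```

```text
7.85 [587.5 100.1   6.6] [ 3.1415e+00 -1.0000e-04  1.2107e+00] [-0.4  0.2  3.1] 0.2371965064834781 [-0.42  0.85  0.33  1.82 -0.48  0.56 -0.14]
[96, 125, 139, 145, 147, 146, 145, 145, 146, 138, 126, 107, 77, 49, 51, 117] [80, 88, 88, 88, 80, 75, 73, 70, 89, 114, 124, 109, 79, 48, 35, 30, 25, 88, 172, 200]
```

Contact: 3 N at a reported z of about 9. The real fingertip end is therefore about 30.5 mm above the reported TCP, and I'll use that from here on. I'll press on to the stop.

Request:
play_rows(deltas=[0, 0, 1, 0, 0, 0, 0, 0, 0, 2, 0, 0, 0, 0])

```text
clock: 8.2
eef_pos: [587.5, 100.1, 4.5]
tool_rot: [3.141, -0.0, 1.211]
force: [-1.0, 0.3, 2.2]
width: 0.1
gripper_force: 1.4
```

Request:
play_rows(deltas=[0, 0, 0.5, 0, 0, 0, 0, 0, 0, 1, 0, 0, 0, 0])

```text
clock: 8.45
eef_pos: [587.5, 100.1, 3.5]
tool_rot: [3.142, -0.0, 1.211]
force: [-1.2, -0.2, 2.2]
width: 0.1
gripper_force: 1.4
```

Request:
play_rows(deltas=[0, 0, 0.5, 0, 0, 0, 0, 0, 0, 1, 0, 0, 0, 0])

```text
clock: 8.7
eef_pos: [587.5, 100.1, 3.2]
tool_rot: [3.142, -0.0, 1.211]
force: [-2.0, 0.8, 12.2]
width: -0.1
gripper_force: 6.0
```

The 12 N rise shows the button is at its stop. I'll rise and move over the stand.

Request:
play_rows(deltas=[0, 0, -50, 0, 0, 0, 0, 0, 0, -110, 0, 0, 0, 0, 0, 0, -170, 0, 0, 0, 0, 0, 0, -210, 0, 0, 0, 0, 0, 0, -210, 0, 0, 0, 0])

```text
clock: 9.32
eef_pos: [589.6, 100.2, 215.7]
tool_rot: [3.136, -0.004, 1.211]
force: [-0.8, -0.1, -0.1]
width: 0.1
gripper_force: 0.0
```

```bash
python3 -c "
from h import *
st();go(550,-215,210,-.19)
s0=np.load('pics/scene0.npy');s=get_image('scene');print(s0[165:185,290:300].mean((0,1)),s[165:185,290:300].mean((0,1)))
print(get_image('side')[176:192,266].max(1).tolist(),s[215:235,302].max(1).tolist())"
```

```text
9.325 [589.6 100.2 215.7] [ 3.1359 -0.0036  1.2109] [-0.8 -0.1 -0.1] 0.07464064092130519 [-0.53  0.58  0.5   1.67 -0.33  0.97 -0.27]
go (550, -215, 210, -0.19) [-309.    73.9    5. ] [ 0.006  -0.0031 -0.1699]
[158.34 146.73 128.79] [163.405 151.56  133.37 ]
[251, 251, 252, 251, 251, 249, 234, 182, 151, 146, 141, 120, 83, 49, 52, 119] [210, 208, 206, 204, 183, 127, 107, 120, 125, 125, 126, 122, 92, 50, 36, 26, 28, 89, 172, 200]
```

Request:
play_rows(deltas=[-62, 15, 5, 0, 0, -0.03, 0, -124, 30, 5, 0, 0, -0.07, 0, -186, 45, 5, 0, 0, -0.1, 0, -248, 60, 5, 0, 0, -0.14, 0, -309, 74, 5, 0, 0, -0.17, 0, -309, 74, 5, 0, 0, -0.17, 0, -309, 74, 5, 0, 0, -0.17, 0])

```text
clock: 10.3
eef_pos: [546.8, -214.6, 205.8]
tool_rot: [-3.138, -0.001, 1.379]
force: [0.5, 0.8, -0.3]
width: 0.0
gripper_force: 0.0
```

```bash
python3 -c "
from h import *
import pickle
st();c=camera_info('wrist');im=get_image('wrist');np.save('pics/w5.npy',im);cv2.imwrite('pics/w5.png',im[:,:,::-1]);pickle.dump(c,open('pics/w5.pkl','wb'))"
```

```text
10.3 [ 546.8 -214.6  205.8] [-3.1384e+00 -1.2000e-03  1.3795e+00] [ 0.5  0.8 -0.3] 0.0046307213997783475 [ 0.05  0.57  0.44  1.7  -0.29  0.95  0.41]
```

View pics/w5.png

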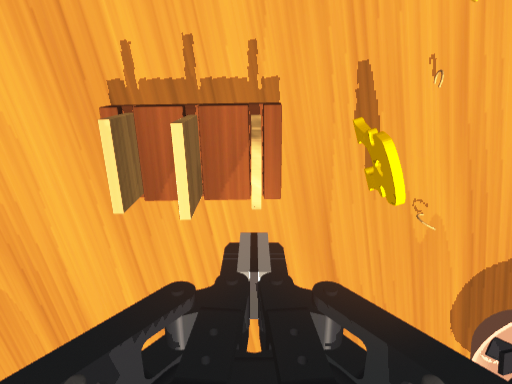

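The wrist view shows the stand's top corners at (281,103) and (281,198), and the bridge edge-on as a pale strip at x≈257, rows 115–209. The blanks are at (115,165) and (183,170).

```bash
python3 - <<'E'
from h import *
import pickle
c=pickle.load(open('pics/w5.pkl','rb'));im=np.load('pics/w5.npy').astype(int)
A,B=ray(c,(281.5,103.5),32),ray(c,(281.5,198.5),32);print("rack right corners",A.round(1),B.round(1),np.linalg.norm(A-B),"yaw",np.arctan2(*(A-B)[[1,0]])-np.pi/2)
# rack top front edge row between plates
for u in(150,230,272):
    col=im[95:110,u].sum(1); print(u,95+np.diff(col).argmin()+.5,end=' ')
for u in(150,230,272):
    col=im[190:210,u].sum(1); print(u,190+np.diff(col).argmax()+.5,end=' ')
print()
P=[]
for v in range(120,206,6):
    r=im[v,245:272]; g=np.nonzero((r[:,1]>150)&(r[:,2]>80))[0]
    if len(g): P.append((245+g.min(),245+g.max(),v))
print(P)
E
```

```text
rack right corners [ 586.1 -162.2   32. ] [ 568.5 -268.    32. ] 107.31497501389951 yaw -0.16445367436404457
150 103.5 230 102.5 272 101.5 150 200.5 230 199.5 272 198.5 
[(np.int64(251), np.int64(260), 144), (np.int64(251), np.int64(261), 150), (np.int64(251), np.int64(261), 156), (np.int64(251), np.int64(261), 162), (np.int64(251), np.int64(261), 168), (np.int64(251), np.int64(261), 174), (np.int64(251), np.int64(261), 180), (np.int64(251), np.int64(261), 186), (np.int64(251), np.int64(261), 192), (np.int64(251), np.int64(261), 198), (np.int64(251), np.int64(261), 204)]
```

```bash
python3 - <<'E'
from h import *
import pickle
c=pickle.load(open('pics/w5.pkl','rb'))
a,b=ray(c,(150,103),32),ray(c,(272,101),32);print("yaw2",np.arctan2(*(b-a)[[1,0]]))
a,b=ray(c,(150,200),32),ray(c,(272,198),32);print("yaw3",np.arctan2(*(b-a)[[1,0]]))
for v,z in((144,105),(160,110),(180,105),(204,85)): print(ray(c,(256.3,v),z).round(1))
yaw=-.168;X=np.array([np.cos(yaw),np.sin(yaw),0]);Y=np.array([-np.sin(yaw),np.cos(yaw),0])
O=np.array([577.3,-215.1,0])-98*X;G=O+70*X;print("O",O,"G",G)
s=np.load('pics/scene0.npy');h=cv2.cvtColor(s,cv2.COLOR_RGB2HSV);cs=camera_info('scene')
m=((h[...,1]<125)&(h[...,2]>105)).astype(np.uint8);m[:,:193]=0;m[:,228]=0
k,l,S,C=cv2.connectedComponentsWithStats(m[:305]);i=l[262:285,205:215].ravel();i=np.bincount(i[i>0]).argmax();print(S[i])
ys,xs=np.nonzero(l==i);Tc=cs["T"][:3,3];D=(cs["T"][:3,:3]@np.array([(xs-cs["cx"])/cs["fx"],(ys-cs["cy"])/cs["fy"],1+0*xs])).T
F=G+5*X; t=((F-Tc)@X)/(D@X);W=Tc+D*t[:,None];u=(W-G)@Y;z=W[:,2]
for z0 in range(30,112,8):
    q=(z>=z0)&(z<z0+8)
    if q.any(): print(z0,u[q].min().round(1),u[q].max().round(1))
print(z.max())
E
```

```text
yaw2 -0.17574557141066016
yaw3 -0.173189992985242
[ 554.  -186.1  105. ]
[ 551.5 -198.9  110. ]
[ 547.8 -218.3  105. ]
[ 542.1 -248.8   85. ]
O [ 480.6797263  -198.71333744    0.        ] G [ 549.69420751 -210.41809641    0.        ]
[ 193  235   33   65 1082]
30 -56.3 30.7
38 -52.8 30.9
46 -49.1 28.6
54 -45.7 32.0
62 -47.2 32.1
70 -49.5 26.9
78 -45.8 30.2
86 -47.8 30.7
94 -47.6 28.0
102 -46.8 22.8
110 -51.2 17.3
211.04307299002733
```

```bash
python3 - <<'E'
from h import *
import pickle
c=pickle.load(open('pics/w5.pkl','rb'));im=np.load('pics/w5.npy')
yaw=-.174;X=np.array([np.cos(yaw),np.sin(yaw),0]);Y=np.array([-np.sin(yaw),np.cos(yaw),0]);G=np.array([549.6,-210.4,0])
def onplane(c,p,off):
    o=np.array(c["T"])[:3,3];d=c["T"][:3,:3]@[(p[0]-c["cx"])/c["fx"],(p[1]-c["cy"])/c["fy"],1]
    w=o+d*((G+off*X-o)@X)/(d@X);return np.round([(w-G)@Y,w[2]],1)
cs=camera_info('scene')
for p in((150,515),(150,465),(160,520),(170,420),(215,398),(232,400),(241,440),(241,465),(240,430)): print(p,onplane(cs,(p[0]/3+145-.3,p[1]/3+125-.3),5))
cd=camera_info('side')
for n,p in(("sidetop",(265,376)),("sidebot",(280,498)),("s",(283,440))): print(n,onplane(cd,(p[0]/3+205-.3,p[1]/3+105-.3),0))
print(im[108:150:3,257].tolist(),im[200:216:2,257].tolist())
for v in(115,209):
    for z in (32,40,75,90,100): print(v,z,((ray(c,(257,v),z)-G)@Y).round(1),end='; ')
E
```

```text
(150, 515) [-53.7  34. ]
(150, 465) [-49.1  84.6]
(160, 520) [-45.5  22.3]
(170, 420) [-28.2 117. ]
(215, 398) [ 12.8 113. ]
(232, 400) [ 28.3 101.2]
(241, 440) [34.7 54.3]
(241, 465) [33.4 27.5]
(240, 430) [34.2 65.5]
sidetop [ 19.1 101.2]
sidebot [-49.9  15.8]
s [-49.   90.4]
[[113, 55, 28], [112, 55, 28], [130, 77, 42], [207, 153, 76], [182, 132, 69], [174, 125, 64], [179, 130, 68], [206, 151, 79], [182, 131, 69], [176, 126, 65], [198, 147, 74], [230, 175, 91], [245, 199, 105], [251, 221, 118]] [[255, 246, 147], [255, 244, 145], [255, 241, 141], [254, 235, 132], [251, 219, 115], [247, 171, 60], [247, 169, 57], [248, 170, 56]]
115 32 42.3; 115 40 43.1; 115 75 46.5; 115 90 48.0; 115 100 48.9; 209 32 -66.2; 209 40 -62.9; 209 75 -48.6; 209 90 -42.4; 209 100 -38.3;
```

```bash
python3 -c "
from h import *
st();go(548.6,-215.8,110,-.176);go(548.6,-215.8,41,-.176)"
```

```text
10.35 [ 547.5 -213.2  206. ] [-3.1389e+00 -1.7000e-03  1.3821e+00] [ 0.   1.2 -0. ] 0.24982581801251408 [ 0.05  0.57  0.44  1.7  -0.29  0.95  0.41]
go (548.6, -215.8, 110, -0.176) [-2.5  1.8 96. ] [-0.0027 -0.0018 -0.0127]
go (548.6, -215.8, 41, -0.176) [ -2.6   2.  165. ] [-0.0027 -0.0018 -0.0127]
```

Request:
play_rows(deltas=[-2.5, 1.8, 50, 0, 0, -0.013, 0.48, -2.5, 1.8, 96, 0, 0, -0.013, 0.48, -2.5, 1.8, 96, 0, 0, -0.013, 0.48, -2.5, 1.8, 96, 0, 0, -0.013, 0.48, -2.5, 1.8, 96, 0, 0, -0.013, 0.48])

```text
clock: 10.98
eef_pos: [550.7, -218.1, 113.5]
tool_rot: [3.138, 0.0, 1.395]
force: [0.2, -0.7, 0.1]
width: 41.0
gripper_force: 0.0
```

```bash
python3 -c "
from h import *
st();go(548.6,-215.8,41,-.176)
import pickle
c=camera_info('wrist');im=get_image('wrist').astype(int);np.save('pics/w6.npy',im)
for v in range(120,300,12):
    r=im[v,200:320]; g=np.nonzero((r[:,1]>150)&(r[:,2]>85)&(r[:,0]>200))[0]
    print(v,(200+g.min(),200+g.max(),len(g)) if len(g) else None, end=' ')
s=read_state()['eef_pos']
for z in(110,100,90): print(z,proj(c,[548.6,-215.8,z]))
"
```

```text
10.975 [ 550.7 -218.1  113.5] [3.1381e+00 5.0000e-04 1.3946e+00] [ 0.2 -0.7  0.1] 40.9866304519152 [ 0.09  0.68  0.38  1.78 -0.35  0.75  0.48]
go (548.6, -215.8, 41, -0.176) [ 1.9 -2.7 72.5] [ 0.0035  0.0005 -0.0002]
120 None 132 None 144 (np.int64(245), np.int64(256), 12) 156 None 168 (np.int64(243), np.int64(257), 15) 180 (np.int64(243), np.int64(257), 15) 192 (np.int64(243), np.int64(257), 15) 204 (np.int64(242), np.int64(257), 16) 216 (np.int64(242), np.int64(256), 15) 228 (np.int64(242), np.int64(256), 15) 240 (np.int64(242), np.int64(256), 15) 252 (np.int64(242), np.int64(256), 15) 264 None 276 (np.int64(313), np.int64(319), 7) 288 None 110 [250.36575741 218.91490924]
100 [250.45860125 212.44009243]
90 [250.54309329 206.54771998]
```

Request:
play_rows(deltas=[1.5, -2.7, 25, 0, 0, 0, 0.48, 1.5, -2.7, 50, 0, 0, 0, 0.48, 1.5, -2.7, 65, 0, 0, 0, 0.48, 1.5, -2.7, 72, 0, 0, 0, 0.48, 1.5, -2.7, 72, 0, 0, 0, 0.48, 1.5, -2.7, 72, 0, 0, 0, 0.48])

```text
clock: 11.78
eef_pos: [547.3, -216.4, 40.3]
tool_rot: [3.14, 0.0, 1.394]
force: [0.1, 0.2, 1.0]
width: 41.1
gripper_force: 0.0
```

```bash
python3 -c "
from h import *
st();im=get_image('scene')[195:315,140:270];b=get_image('side')[170:290,215:345]
o=np.hstack([cv2.resize(x,(400,370),interpolation=cv2.INTER_CUBIC) for x in(im,b)]);cv2.imwrite('pics/g.png',o[:,:,::-1])"
```

```text
11.775 [ 547.3 -216.4   40.3] [3.1402e+00 3.0000e-04 1.3936e+00] [0.1 0.2 1. ] 41.07860796906462 [ 0.13  0.78  0.32  1.83 -0.41  0.6   0.53]
```

View pics/g.png

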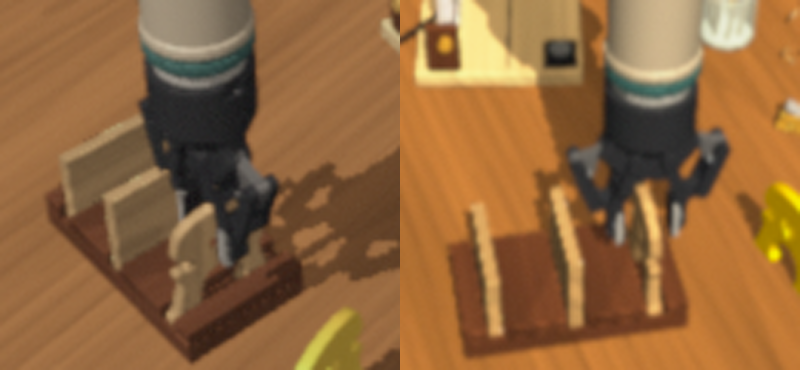

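The fingers straddle the bridge, roughly in the middle of it, and the neighbouring blank is clear: in the right crop the fingers are at (617,225) and (676,220) with the bridge between at (650,240). I'll close.

Request:
play_rows(deltas=[0, 0, 0, 0, 0, 0, 0.25, 0, 0, 0, 0, 0, 0, 0.15, 0, 0, 0, 0, 0, 0, 0, 0, 0, 0, 0, 0, 0, 0, 0, 0, 0, 0, 0, 0, 0, 0, 0, 0, 0, 0, 0, 0])

```text
clock: 12.62
eef_pos: [546.8, -216.1, 39.7]
tool_rot: [3.141, 0.0, 1.394]
force: [0.2, -0.2, 2.2]
width: 8.7
gripper_force: 58.4
```

```bash
python3 -c "
from h import *
st();print(read_state()['gripper_force'])"
```

```text
12.625 [ 546.8 -216.1   39.7] [3.1414 0.     1.3937] [ 0.2 -0.2  2.2] 8.696326710437488 [ 0.13  0.78  0.32  1.83 -0.41  0.6   0.53]
58.4485986828804
```

Grasped: the opening is 8.7 mm. With the feet on the groove floor, the bridge centre is at reported z + 24.3, so viewing height is a reported z of about 137. I'll lift straight up.

Request:
play_rows(deltas=[0, 0, -8, 0, 0, 0, 0, 0, 0, -25, 0, 0, 0, 0, 0, 0, -50, 0, 0, 0, 0, 0, 0, -80, 0, 0, 0, 0, 0, 0, -105, 0, 0, 0, 0, 0, 0, -120, 0, 0, 0, 0, 0, 0, -120, 0, 0, 0, 0, 0, 0, -120, 0, 0, 0, 0])

```text
clock: 13.62
eef_pos: [546.0, -215.5, 158.7]
tool_rot: [-3.14, -0.001, 1.394]
force: [-0.1, 0.6, -1.3]
width: 8.5
gripper_force: 58.9
```

```bash
python3 -c "
from h import *
st();print(read_state()['gripper_force']);go(562.7+30,200.5-11,160,-.34)"
```

```text
13.625 [ 546.  -215.5  158.7] [-3.1398e+00 -5.0000e-04  1.3939e+00] [-0.1  0.6 -1.3] 8.544956857923497 [ 0.07  0.62  0.42  1.75 -0.32  0.84  0.45]
58.91057342290878
go (592.7, 189.5, 160, -0.34) [406.9 -25.3  -1. ] [-0.0018 -0.0004  0.1631]
```

Request:
play_rows(deltas=[20, -1, -1, 0, 0, 0.01, 0, 65, -4, -1, 0, 0, 0.05, 0, 120, -7, -1, 0, 0, 0.08, 0, 180, -11, -1, 0, 0, 0.12, 0, 240, -15, -1, 0, 0, 0.15, 0, 300, -19, -1, 0, 0, 0.163, 0, 350, -22, -1, 0, 0, 0.163, 0, 385, -24, -1, 0, 0, 0.163, 0, 402, -25, -1, 0, 0, 0.163, 0, 407, -25, -1, 0, 0, 0.163, 0])

```text
clock: 14.88
eef_pos: [593.3, 189.0, 159.6]
tool_rot: [-3.141, 0.001, 1.231]
force: [0.8, -0.7, 0.0]
width: 8.5
gripper_force: 58.9
```

Request:
play_rows(deltas=[0, 0, 0, 0, 0, 0, 0, 0, 0, 0, 0, 0, 0, 0, 0, 0, 0, 0, 0, 0, 0])

```text
clock: 15.25
eef_pos: [593.9, 187.7, 160.7]
tool_rot: [3.141, 0.0, 1.229]
force: [-0.5, 0.6, -0.3]
width: 8.4
gripper_force: 58.9
```

```bash
python3 - <<'E'
from h import *
st();print(read_state()['gripper_force']);go(562.7,200.5,137,-.34)
p=read_state()['eef_pos']
yaw=-.34;X=np.array([np.cos(yaw),np.sin(yaw),0]);Y=np.array([-np.sin(yaw),np.cos(yaw),0])
c=camera_info('scene');s=get_image('scene');np.save('pics/s7.npy',s);np.save('pics/d7.npy',get_image('side'));np.save('pics/w7.npy',get_image('wrist'))
h=cv2.cvtColor(s,cv2.COLOR_RGB2HSV)
B=p+[0,0,24.3]
for n,u,z in(("c",0,0),("footL",-46,-46),("footR",46,-46),("top",0,46)): print(n,proj(c,B+u*Y+[0,0,z]+5*X).round(1))
q=proj(c,B).astype(int);print(q)
r=s[q[1]-32:q[1]+32:2,q[0]-30:q[0]+31:2]
hh=h[q[1]-32:q[1]+32:2,q[0]-30:q[0]+31:2]
for a in hh: print(' '.join(f'{x[1]//10:2d}' for x in a),'|',' '.join(f'{x[2]//10:2d}' for x in a))
E
```

```text
15.25 [593.9 187.7 160.7] [3.1414e+00 2.0000e-04 1.2288e+00] [-0.5  0.6 -0.3] 8.35198079156276 [-0.65  0.68  0.5   1.65 -0.39  0.91 -0.34]
58.87856841087341
go (562.7, 200.5, 137, -0.34) [  1.6 -33.7  23.7] [ 0.0002  0.0002 -0.002 ]
c [327.1 163.6]
footL [311.6 183.5]
footR [339.  173.1]
top [328.7 148.3]
[325 162]
15 15 15 15 14 15 14 14 14 13  1  0  0  0  0  2  2  1  0  0  0  0  0  2  4 14 14 14 14 14 14 | 10 10 10 11 11 14 15 15 16 12  4  4  4  3  3  3  3  4  4  4  4  4  5  9  7 14 15 15 16 15 15
15 15 15 14 14 14 14 14 14 14  5  1  9  1  1  0  0  2  1  1  1  0  0  2  6 14 14 14 14 14 14 | 10 11 14 16 16 16 16 16 16 14  5  5  7  4  3  3  3  3  3  4  4  4  4 10 12 15 15 15 15 15 15
14 14 14 14 14 14 14 14 14 14  9  2 10  1  0  1  0  0  0  1  0  0  1  2  2 12 14 14 14 14 14 | 15 16 16 16 16 16 16 16 16 15  7  5  8  4  3  3  3  2  3  4  3  3  6 10 12 15 15 15 15 15 16
14 14 14 14 14 14 14 14 14 14 13  0  3  1  0  1  1  2  0  0  1  2  3  2  2  4 13 14 14 14 14 | 16 16 16 16 16 16 16 16 15 15 10  4  5  4  3  3  4  3  3  3  3  2  6  8 11 12 13 14 15 16 16
14 14 14 14 14 14 14 14 13  9  
[... 4532 characters left out ...]
 7 12 12 14 15 15 14 14 14 14 14 14 14 14 | 16 16 16 16 14 16 16 16 16 16 16 16 17 18 19 17 16 12  9 11 10 10 10 13 16 16 16 16 16 15 15
 4  4  4  4  5  4  4  4  4  4  3  2  3  2  4  7  7  7  8  8 10 14 14 14 14 14 14 14 14 14 14 | 16 16 16 16 13 16 16 16 16 16 18 19 17 17 16 17 20 20 20 20 15 13 15 16 16 16 16 15 15 15 15
 4  4  4  4  5  4  4  4  3  1  2  3  5  8  8  8  8  8  8  8  8 10 14 14 14 14 14 14 14 15 15 | 16 16 16 16 13 16 16 17 18 19 17 15 16 19 20 21 21 21 21 21 21 18 16 16 16 15 15 15 15 14 13
 4  4  4  4  4  3  2  2  3  3  6  8  8  8  8  9  9  9  9  8  8  8  9 13 14 15 14 14 14 14 14 | 16 16 16 16 15 18 20 18 15 17 19 20 21 21 20 20 20 20 20 20 21 21 20 16 16 15 15 15 14 14 11
```

```bash
python3 - <<'E'
from h import *
s=np.load('pics/s7.npy');h=cv2.cvtColor(s,cv2.COLOR_RGB2HSV)
print('cols',list(range(306,345)))
for v in range(164,186): print(v,' '.join(f'{x//10:2d}' for x in h[v,306:345,1]),'|',' '.join(f'{x//10:2d}' for x in h[v,330:345,2]))
# side view: foot and top of bridge
c=camera_info('side');d=np.load('pics/d7.npy');hd=cv2.cvtColor(d,cv2.COLOR_RGB2HSV)
B=np.array([593.9,187.7,160.7+24.3]);yaw=-.34;X=np.array([np.cos(yaw),np.sin(yaw),0]);Y=np.array([-np.sin(yaw),np.cos(yaw),0])
for n,u,z in(("footL",-46,-46),("footR",46,-46),("c",0,0)): print(n,proj(c,B+u*Y+[0,0,z]).round(1))
q=proj(c,B-46*Y+[0,0,-46]).astype(int);print(q)
for v in range(q[1]-12,q[1]+6): print(v,' '.join(f'{x//10:2d}' for x in hd[v,q[0]-8:q[0]+12,1]),'|',' '.join(f'{x//10:2d}' for x in hd[v,q[0]-8:q[0]+12,2]))
E
```

```text
cols [306, 307, 308, 309, 310, 311, 312, 313, 314, 315, 316, 317, 318, 319, 320, 321, 322, 323, 324, 325, 326, 327, 328, 329, 330, 331, 332, 333, 334, 335, 336, 337, 338, 339, 340, 341, 342, 343, 344]
164  4  4  4  4  4  4  4  4  4  4  5  7  9 11 11 12 11 11 11 11 10  9  9 10 11 11 11 11 11 11 11 12 14 14 14 14 14 14 14 | 11 11 11 11 11 11 11 12 14 15 15 15 15 15 15
165  4  4  4  4  4  4  4  5  6  7  8  9 10 11 11 11 11 11 11 11 11 11 10 10 10 11 11 11 11 11 11 12 13 14 14 14 14 14 15 | 11 11 11 11 12 12 11 12 14 15 15 15 15 16 15
166  4  4  4  4  5  4  5  6  8 10 10 10 10 10 11 11 11 11 11 11 10 10  7  6  7 11 11 11 11 11 11 11 13 14 14 14 14 14 14 | 11 10 11 11 12 12 11 12 14 15 15 16 16 16 15
167  4  4  4  4  4  4  5  5  8 10 10 10 11 11 11 11 11 11 10  8  7  5  4  4  5  8 11 11 11 11 11 11 13 14 14 14 14 14 14 | 12 10 10 11 12 12 12 12 14 15 16 16 16 16 15
168  4  5  5  5  4  4  4  5  7 10 11 11 11 11 11 11 11 10  8  6  5  4  3  3  4  7 11 11 11 11 11 11 13 14 14 14 14 14 14 | 13  9 10 11 12 12 11 12 13 15 16 16 16 15 15
169  4  4  4  4  4  4  4  4  6  9 11 11 11 11 11 11 10  8  
[... 4430 characters left out ...]
18 18 18 | 11 11 11 13 16 19 22 23 23 23 21 19 19 19 18 18 18 18 18 18
151 18 18 18 18 18 17 16 15 14 15 16 18 18 18 18 18 18 18 18 18 | 11 11 11 13 16 19 21 22 22 22 20 19 19 19 19 19 18 18 18 18
152 18 18 18 18 18 18 17 16 16 16 17 18 18 18 18 18 18 18 18 18 | 11 11 11 12 16 18 20 20 20 20 19 19 19 19 19 19 19 18 18 18
153 18 17 17 18 18 18 18 18 18 18 18 18 18 18 18 18 18 18 18 18 | 11 11 11 12 16 18 19 19 19 19 19 19 19 19 19 19 19 18 18 18
154 17 17 17 17 17 17 17 17 17 17 18 18 18 17 17 17 17 17 17 17 | 11 11 11 13 16 18 19 19 19 19 19 19 19 19 20 20 19 19 19 19
155 15 16 15 15 15 15 15 15 15 16 15 15 15 15 15 15 15 15 14 14 | 14 13 15 17 19 20 20 21 21 21 21 21 21 22 22 22 22 22 22 22
```

Both views agree with the predicted bridge position to within about 1 px (2–3 mm). I'll move in to the viewing place and hold.

Request:
play_rows(deltas=[0, -5, 4, 0, 0, 0, 0, 0.5, -14, 10, 0, 0, 0, 0, 1, -23, 16, 0, 0, 0, 0, 1.6, -30, 21, 0, 0, 0, 0, 1.6, -33, 23.5, 0, 0, 0, 0, 1.6, -33.5, 23.7, 0, 0, 0, 0, 1.6, -33.5, 23.7, 0, 0, 0, 0, 1.6, -33.5, 23.7, 0, 0, 0, 0])

```text
clock: 16.4
eef_pos: [563.1, 201.5, 137.0]
tool_rot: [3.141, -0.0, 1.23]
force: [-0.2, 0.6, -0.4]
width: 8.4
gripper_force: 58.9
```

```bash
python3 - <<'E'
from h import *
st();print(read_state()['gripper_force']);go(562.7,200.5,137,-.34)
c=camera_info('scene');s=get_image('scene');h=cv2.cvtColor(s,cv2.COLOR_RGB2HSV)
yaw=-.34;X=np.array([np.cos(yaw),np.sin(yaw),0]);Y=np.array([-np.sin(yaw),np.cos(yaw),0]);O=np.array([553.3,203.8,0])
V=O+10*X+[0,0,161]
f=lambda P:proj(c,P).round(1)
print('want footL front/back',f(V-46*Y+[0,0,-46]+5*X),f(V-46*Y+[0,0,-46]-5*X),'R',f(V+46*Y+[0,0,-46]+5*X))
F=O-45*X
print('baseline on face y=-90,90',f(F-80*Y+[0,0,115]),f(F+80*Y+[0,0,115]),'upright bottom',f(F+[0,0,30]),f(F+[0,0,190]))
q=f(V-46*Y+[0,0,-46]+5*X).astype(int);print(q)
for v in range(q[1]-14,q[1]+5): print(v,' '.join(f'{x//10:2d}' for x in h[v,q[0]-7:q[0]+36,1]))
print('value rows for base line cols', [(u,[int(x)//10 for x in h[165:190,u,2]]) for u in (282,286)])
print('upright line rows 190..',[(v,[int(x)//10 for x in h[v,288:320,2]]) for v in(188,192,195)])
E
```

```text
16.4 [563.1 201.5 137. ] [ 3.1410e+00 -3.0000e-04  1.2304e+00] [-0.2  0.6 -0.4] 8.402717233911323 [-0.69  0.68  0.49  1.74 -0.41  0.82 -0.35]
58.87396305799484
go (562.7, 200.5, 137, -0.34) [-1.1 -0.1 -0. ] [ 0.0005 -0.0003 -0.0004]
want footL front/back [303.9 184.5] [301.7 182.7] R [330.7 174.4]
baseline on face y=-90,90 [280.9 177.5] [326.8 161. ] upright bottom [302.7 193.4] [306.1 146. ]
[303 184]
170  4  4  4  4  4  4  5  5  5  4  5  8 10 11 11 11 11 11 11 10  8  5  4  4  4  4  4  6 10 11 11 11 11 11 10 12 14 15 15 14 14 14 14
171  4  4  5  4  4  4  4  4  4  4  4  6 10 11 11 11 11 11 10  7  5  4  4  4  4  4  4  6 10 11 11 11 11 11 12 14 14 15 14 14 14 14 14
172  4  5  4  5  4  4  4  4  5  5  4  7 10 11 11 11 11 11  9  6  4  4  4  4  4  4  5  7 11 11 11 11 11 11 11 13 15 15 14 14 14 14 14
173  5  4  4  4  4  4  5  4  4  4  5  8 10 11 11 11 11 10  7  5  4  4  4  4  4  4  6  9 11 11 11 11 11 11 11 12 14 14 15 14 14 14 14
174  4  4  4  4  4  4  4  4  4  5  7  9 11 11 11 11 11  9  6  4  4  4  4  4  4  5  7 10 10 10 11 11 11 11 11 11 12 15 15 14 14 14 14
175  4  4  4  4  4  4  4  4  
[... 1817 characters left out ...]
  9 10 13 14 14
value rows for base line cols [(282, [15, 15, 15, 15, 15, 15, 15, 15, 15, 15, 15, 13, 13, 14, 15, 15, 15, 15, 15, 15, 15, 15, 15, 15, 15]), (286, [16, 16, 16, 16, 16, 16, 16, 16, 16, 16, 14, 13, 14, 16, 16, 16, 16, 16, 16, 16, 16, 16, 16, 16, 16])]
upright line rows 190.. [(188, [16, 16, 16, 16, 16, 16, 16, 16, 16, 16, 16, 16, 16, 16, 15, 13, 15, 16, 16, 16, 16, 16, 16, 16, 16, 17, 17, 18, 18, 19, 19, 17]), (192, [16, 16, 16, 16, 16, 16, 16, 16, 16, 16, 16, 16, 16, 16, 14, 15, 17, 18, 19, 20, 19, 18, 17, 15, 15, 17, 17, 19, 19, 20, 20, 21]), (195, [16, 16, 16, 16, 16, 16, 16, 17, 17, 18, 18, 19, 19, 17, 17, 16, 15, 16, 17, 19, 19, 20, 20, 21, 21, 21, 21, 21, 21, 21, 21, 20])]
```

The left foot's outer edge is at 302.8 against the 301.7 wanted, and the right one at 332 against 330.7. That puts the bridge about 2.5 mm off to +y; the height is right. I'll trim it and hold for over three seconds.

Request:
play_rows(deltas=[-1.2, 0, 0, 0, 0, 0, 0, -2.5, 0, 0, 0, 0, 0, 0, -2.5, 0, 0, 0, 0, 0, 0, -2.5, 0, 0, 0, 0, 0, 0, -2.5, 0, 0, 0, 0, 0, 0, -2.5, 0, 0, 0, 0, 0, 0, -2.5, 0, 0, 0, 0, 0, 0, -2.5, 0, 0, 0, 0, 0, 0, -2.5, 0, 0, 0, 0, 0, 0, -2.5, 0, 0, 0, 0, 0, 0])

```text
clock: 17.7
eef_pos: [561.9, 199.3, 136.8]
tool_rot: [-3.142, 0.0, 1.231]
force: [-0.3, 0.8, -0.1]
width: 8.4
gripper_force: 58.9
```

Request:
play_rows(deltas=[0, 0, 0, 0, 0, 0, 0, 0, 0, 0, 0, 0, 0, 0, 0, 0, 0, 0, 0, 0, 0, 0, 0, 0, 0, 0, 0, 0, 0, 0, 0, 0, 0, 0, 0, 0, 0, 0, 0, 0, 0, 0, 0, 0, 0, 0, 0, 0, 0, 0, 0, 0, 0, 0, 0, 0, 0, 0, 0, 0, 0, 0, 0, 0, 0, 0, 0, 0, 0, 0])

```text
clock: 18.95
eef_pos: [561.9, 199.4, 136.8]
tool_rot: [-3.141, 0.0, 1.231]
force: [-0.1, -0.2, -0.2]
width: 8.1
gripper_force: 58.9
```

Request:
play_rows(deltas=[0, 0, 0, 0, 0, 0, 0, 0, 0, 0, 0, 0, 0, 0, 0, 0, 0, 0, 0, 0, 0, 0, 0, 0, 0, 0, 0, 0, 0, 0, 0, 0, 0, 0, 0, 0, 0, 0, 0, 0, 0, 0, 0, 0, 0, 0, 0, 0, 0, 0, 0, 0, 0, 0, 0, 0, 0, 0, 0, 0, 0, 0, 0, 0, 0, 0, 0, 0, 0, 0])

```text
clock: 20.2
eef_pos: [561.9, 199.4, 136.8]
tool_rot: [-3.142, -0.0, 1.231]
force: [-0.1, -0.2, -0.5]
width: 8.5
gripper_force: 58.9
```

```bash
python3 - <<'E'
from h import *
st();go(562.7+30,200.5-11,160,-.34);go(546.5,-216,160,-.177)
c=camera_info('side');d=get_image('side');hd=cv2.cvtColor(d,cv2.COLOR_RGB2HSV)
yaw=-.34;X=np.array([np.cos(yaw),np.sin(yaw),0]);Y=np.array([-np.sin(yaw),np.cos(yaw),0]);O=np.array([553.3,203.8,0]);V=O+10*X+[0,0,161]
q=proj(c,V-46*Y+[0,0,-46]);print('footL',q,'front/back',proj(c,V-46*Y+[0,0,-46]+5.5*X),proj(c,V-46*Y+[0,0,-46]-5.5*X));q=q.astype(int)
for v in range(q[1]-6,q[1]+5): print(v,q[0]-8,' '.join(f'{x//10:2d}' for x in hd[v,q[0]-8:q[0]+12,1]),'|',' '.join(f'{x//10:2d}' for x in hd[v,q[0]-8:q[0]+12,2]))
E
```

```text
20.2 [561.9 199.4 136.8] [-3.1415 -0.      1.2308] [-0.1 -0.2 -0.5] 8.517559206580744 [-0.69  0.67  0.49  1.75 -0.41  0.82 -0.35]
go (592.7, 189.5, 160, -0.34) [  1.   32.3 -23.2] [-0. -0. -0.]
go (546.5, -216, 160, -0.177) [-396.7  124.   -23.2] [-0.    -0.    -0.163]
footL [249.12683809 157.04744987] front/back [250.81576141 157.01522475] [247.43798395 157.07967367]
151 241 18 18 17 17 17 16 15 14 14 15 17 18 18 18 18 18 18 18 18 18 | 12 11 11 11 11 13 18 21 21 20 18 18 18 18 18 19 19 19 19 19
152 241 17 17 18 18 17 16 15 14 14 15 16 18 18 18 18 18 18 18 18 18 | 12 11 11 11 11 13 18 21 21 20 19 18 18 18 18 18 19 19 19 19
153 241 17 17 18 18 18 16 15 14 14 15 16 18 18 18 18 18 18 18 18 18 | 12 11 11 11 11 13 18 21 22 20 19 18 18 18 18 18 19 19 19 19
154 241 18 17 17 18 17 16 15 14 14 15 16 17 18 17 17 17 17 17 17 18 | 12 12 11 11 11 13 19 22 22 21 19 18 18 18 18 18 19 19 19 19
155 241 16 15 16 16 15 15 14 14 13 14 15 16 16 15 15 15 15 15 15 16 | 16 13 12 11 11 14 21 23 23 22 21 20 20 20 20 20 20 20 21 21
156 241 13 13 13 13 13 14 13 13 13 13 13 13 13 12 12 12 12 12 13 13 | 22 19 16 15 16 18 22 24 23 22 23 23 23 23 23 23 23 23 23 23
157 241 11 12 13 13 13 13 12 13 13 13 12 12 11 11 10 10 10 11 11 11 | 24 23 20 18 20 22 24 24 23 22 23 24 24 24 25 25 24 25 24 25
158 241 11 12 12 13 13 12 12 12 12 13 12 11 11 10 10 10 10 10 10 10 | 24 23 20 18 21 24 24 24 23 22 23 24 25 25 25 25 25 25 25 25
159 241 11 12 12 12 13 12 11 11 12 12 12 11 11 10 10 10 10 10 10 10 | 24 22 19 17 20 23 24 24 24 22 23 24 24 25 25 25 25 25 25 25
160 241 11 12 12 13 12 12 11 11 12 12 12 11 11 11 10 10 10 10 10 11 | 24 23 19 17 19 23 24 24 24 22 23 24 24 25 25 25 25 25 25 25
161 241 11 12 13 13 13 12 11 11 12 12 12 11 11 11 10 10 10 10 10 11 | 24 24 21 18 18 22 24 24 24 22 23 24 24 25 25 25 25 25 25 25
```

The depth agrees in the side view (centre at about 248.7 against 249.1), and it has been held for about 3.5 s. I'll back off and return over the stand.

Request:
play_rows(deltas=[0, 5, -4, 0, 0, 0, 0, 0, 15, -12, 0, 0, 0, 0, 0, 27, -19, 0, 0, 0, 0, 0, 32, -23, 0, 0, 0, 0, 0, 32, -23, 0, 0, 0, 0])

```text
clock: 20.88
eef_pos: [592.7, 188.3, 160.1]
tool_rot: [3.141, -0.0, 1.23]
force: [0.8, -0.8, -0.4]
width: 8.2
gripper_force: 58.9
```

```bash
python3 -c "
from h import *
st();go(546.5,-216,160,-.177)"
```

```text
20.875 [592.7 188.3 160.1] [ 3.1409e+00 -3.0000e-04  1.2301e+00] [ 0.8 -0.8 -0.4] 8.207377972285736 [-0.65  0.68  0.5   1.65 -0.39  0.91 -0.34]
go (546.5, -216, 160, -0.177) [-3.965e+02  9.150e+01  1.000e-01] [ 0.0007 -0.0003 -0.1637]
```

Request:
play_rows(deltas=[-20, 5, 0, 0, 0, -0.01, 0, -65, 15, 0, 0, 0, -0.03, 0, -120, 28, 0, 0, 0, -0.05, 0, -180, 41, 0, 0, 0, -0.08, 0, -240, 55, 0, 0, 0, -0.11, 0, -300, 69, 0, 0, 0, -0.14, 0, -345, 80, 0, 0, 0, -0.163, 0, -378, 87, 0, 0, 0, -0.163, 0, -392, 90.5, 0, 0, 0, -0.163, 0, -396.5, 91.5, 0, 0, 0, -0.163, 0])

```text
clock: 22.12
eef_pos: [546.0, -215.2, 159.6]
tool_rot: [-3.141, -0.001, 1.394]
force: [0.1, 0.1, -0.6]
width: 8.1
gripper_force: 58.8
```

Request:
play_rows(deltas=[0, 0, 0, 0, 0, 0, 0, 0, 0, 0, 0, 0, 0, 0, 0, 0, 0, 0, 0, 0, 0])

```text
clock: 22.5
eef_pos: [546.4, -214.4, 159.7]
tool_rot: [-3.141, -0.0, 1.396]
force: [1.0, -0.9, -0.2]
width: 8.5
gripper_force: 58.9
```

```bash
python3 -c "
from h import *
st();go(546.5,-216,60,-.177);go(546.8,-216.1,60,-.177);print(read_state()['gripper_force'])"
```

```text
22.5 [ 546.4 -214.4  159.7] [-3.1414e+00 -5.0000e-04  1.3955e+00] [ 1.  -0.9 -0.2] 8.462422546611094 [ 0.06  0.62  0.42  1.75 -0.32  0.84  0.45]
go (546.5, -216, 60, -0.177) [-1.6  0.4 99.7] [-0.0002 -0.0005  0.0017]
go (546.8, -216.1, 60, -0.177) [-1.7  0.7 99.7] [-0.0002 -0.0005  0.0017]
58.85288715362549
```

Request:
play_rows(deltas=[-0.5, 0.2, 20, 0, 0, 0, 0, -1.2, 0.6, 50, 0, 0, 0, 0, -1.7, 0.9, 80, 0, 0, 0, 0, -1.7, 0.9, 95, 0, 0, 0, 0, -1.7, 0.9, 99, 0, 0, 0, 0, -1.7, 0.9, 99, 0, 0, 0, 0, -1.7, 0.9, 99, 0, 0, 0, 0])

```text
clock: 23.38
eef_pos: [547.4, -217.8, 61.8]
tool_rot: [3.14, 0.0, 1.394]
force: [0.7, -0.5, -0.4]
width: 8.6
gripper_force: 58.9
```

```bash
python3 -c "
from h import *
st();go(547.1,-216.1,50,-.177)"
```

```text
23.375 [ 547.4 -217.8   61.8] [3.1397e+00 3.0000e-04 1.3938e+00] [ 0.7 -0.5 -0.4] 8.557515178219989 [ 0.12  0.75  0.34  1.82 -0.39  0.64  0.52]
go (547.1, -216.1, 50, -0.177) [ 1.6 -0.6 11.8] [ 0.0019  0.0003 -0.    ]
```

Request:
play_rows(deltas=[0, 0, 0, 0, 0, 0, 0, 0, 0, 0, 0, 0, 0, 0, 0, 0, 0, 0, 0, 0, 0])

```text
clock: 23.75
eef_pos: [546.7, -217.4, 60.9]
tool_rot: [3.141, -0.0, 1.394]
force: [0.3, 0.2, -0.2]
width: 8.1
gripper_force: 58.9
```

```bash
python3 -c "
from h import *
st();go(547.1,-216.1,50,-.177)"
```

```text
23.75 [ 546.7 -217.4   60.9] [ 3.1414 -0.      1.3938] [ 0.3  0.2 -0.2] 8.1355383696369 [ 0.12  0.75  0.34  1.82 -0.39  0.64  0.52]
go (547.1, -216.1, 50, -0.177) [ 1.4  0.1 10.9] [ 0.0002 -0.     -0.    ]
```

Laterally it matches the pickup pose to within 0.2 mm. I'll lower slowly, checking force.

Request:
play_rows(deltas=[0.5, 0.2, 3, 0, 0, 0, 0, 1, 0.2, 6, 0, 0, 0, 0, 1, 0.2, 9, 0, 0, 0, 0, 1, 0.2, 12, 0, 0, 0, 0, 1, 0.2, 12, 0, 0, 0, 0, 1, 0.2, 12, 0, 0, 0, 0])

```text
clock: 24.5
eef_pos: [547.1, -216.6, 48.8]
tool_rot: [-3.142, 0.0, 1.394]
force: [-0.4, -0.8, -1.4]
width: 8.4
gripper_force: 58.9
```

Request:
play_rows(deltas=[0, 0, 2, 0, 0, 0, 0, 0, 0, 4, 0, 0, 0, 0, 0, 0, 6, 0, 0, 0, 0, 0, 0, 6, 0, 0, 0, 0, 0, 0, 6, 0, 0, 0, 0])

```text
clock: 25.12
eef_pos: [547.0, -216.5, 42.8]
tool_rot: [-3.142, 0.0, 1.394]
force: [-0.0, -0.0, -1.0]
width: 8.5
gripper_force: 58.9
```

Request:
play_rows(deltas=[0, 0, 0.8, 0, 0, 0, 0, 0, 0, 1.6, 0, 0, 0, 0, 0, 0, 1.6, 0, 0, 0, 0])

```text
clock: 25.5
eef_pos: [547.0, -216.5, 41.1]
tool_rot: [-3.141, -0.0, 1.394]
force: [-0.5, 0.6, -0.1]
width: 8.5
gripper_force: 58.9
```

Request:
play_rows(deltas=[0, 0, 0.4, 0, 0, 0, 0, 0, 0, 0.8, 0, 0, 0, 0, 0, 0, 0.8, 0, 0, 0, 0])

```text
clock: 25.88
eef_pos: [547.0, -216.5, 40.3]
tool_rot: [-3.141, -0.0, 1.394]
force: [-0.4, -0.9, -0.1]
width: 8.3
gripper_force: 58.9
```

Request:
play_rows(deltas=[0, 0, 0.4, 0, 0, 0, 0, 0, 0, 0.6, 0, 0, 0, 0, 0, 0, 0.6, 0, 0, 0, 0])

```text
clock: 26.25
eef_pos: [547.0, -216.5, 39.8]
tool_rot: [-3.141, 0.0, 1.394]
force: [1.0, -0.1, -0.8]
width: 8.0
gripper_force: 58.9
```

Request:
play_rows(deltas=[0, 0, 0.3, 0, 0, 0, 0, 0, 0, 0.5, 0, 0, 0, 0, 0, 0, 0.5, 0, 0, 0, 0])

```text
clock: 26.62
eef_pos: [547.1, -216.6, 39.7]
tool_rot: [3.141, -0.0, 1.394]
force: [-0.7, 0.0, 4.7]
width: 8.3
gripper_force: 59.6
```

Request:
play_rows(deltas=[0, 0, 0.3, 0, 0, 0, 0, 0, 0, 0.5, 0, 0, 0, 0, 0, 0, 0.5, 0, 0, 0, 0])

```text
clock: 27.0
eef_pos: [547.2, -216.6, 39.6]
tool_rot: [3.141, -0.0, 1.394]
force: [-1.7, 1.3, 8.6]
width: 8.3
gripper_force: 60.4
```

Seated: 8.6 N at the same height as the pickup. I'll ease off slightly and open gradually.

Request:
play_rows(deltas=[0, 0, -0.6, 0, 0, 0, 0, 0, 0, -0.6, 0, 0, 0, 0.12, 0, 0, -0.6, 0, 0, 0, 0.16, 0, 0, -0.6, 0, 0, 0, 0.22, 0, 0, -0.6, 0, 0, 0, 0.3, 0, 0, -0.6, 0, 0, 0, 0.4, 0, 0, -0.6, 0, 0, 0, 0.48, 0, 0, -0.6, 0, 0, 0, 0.48, 0, 0, -0.6, 0, 0, 0, 0.48])

```text
clock: 28.12
eef_pos: [547.0, -216.5, 39.4]
tool_rot: [-3.142, 0.0, 1.394]
force: [-0.4, 0.8, -0.6]
width: 41.0
gripper_force: 0.0
```

Request:
play_rows(deltas=[0, 0, -5, 0, 0, 0, 0.48, 0, 0, -15, 0, 0, 0, 0.48, 0, 0, -35, 0, 0, 0, 0.48, 0, 0, -60, 0, 0, 0, 0.48, 0, 0, -100, 0, 0, 0, 0.48, 0, 0, -150, 0, 0, 0, 0.48, 0, 0, -180, 0, 0, 0, 0.48, 0, 0, -180, 0, 0, 0, 0.48, 0, 0, -180, 0, 0, 0, 0.48])

```text
clock: 29.25
eef_pos: [546.5, -216.1, 219.2]
tool_rot: [-3.141, -0.0, 1.394]
force: [0.2, -0.1, -0.8]
width: 40.8
gripper_force: 0.0
```

```bash
python3 - <<'E'
from h import *
st();s=get_image('scene');s0=np.load('pics/scene0.npy');d=get_image('side');d0=np.load('pics/side0.npy')
def al(a,b,n):
    g=lambda x:cv2.GaussianBlur(cv2.cvtColor(x,cv2.COLOR_RGB2GRAY),(0,0),1).astype(np.float32)
    print(n,[np.round(z,2) for z in cv2.phaseCorrelate(g(a),g(b),cv2.createHanningWindow((a.shape[1],a.shape[0]),cv2.CV_32F))],'diff>30:',int((abs(g(a)-g(b))>30).sum()))
al(s0[250:305,190:230],s[250:305,190:230],'bridge scene');al(d0[225:280,284:306],d[225:280,284:306],'bridge side')
al(s0[225:280,155:212],s[225:280,155:212],'blanks scene');al(d0[230:282,232:282],d[230:282,232:282],'blanks side')
al(s0[215:238,288:315],s[215:238,288:315],'switch scene');print(s[218:230,302].max(1),s0[218:230,302].max(1))
E
```

```text
29.25 [ 546.5 -216.1  219.2] [-3.1408e+00 -5.0000e-04  1.3939e+00] [ 0.2 -0.1 -0.8] 40.79033843957515 [ 0.04  0.55  0.46  1.68 -0.28  0.97  0.42]
bridge scene [array([-0.61, -0.15]), np.float64(0.98)] diff>30: 0
bridge side [array([-0.41,  0.03]), np.float64(0.94)] diff>30: 0
blanks scene [array([-0.11, -0.1 ]), np.float64(1.04)] diff>30: 0
blanks side [array([0.09, 0.01]), np.float64(0.93)] diff>30: 0
switch scene [array([ 0.01, -0.15]), np.float64(0.87)] diff>30: 325
[146 123  78  67  76  80  81  80  78  58  35  24] [199 169 133 121 122 121 124 105  94  72  47  31]
```

The bridge is standing within about 2 mm of where it started, the blanks haven't moved and the arm is clear. Handing in.

```bash
python3 -c "
from cell import finish_job
print(finish_job())"
```

```text
the job is handed in; nothing more can be done
None
```

The job is handed in, with no verdict returned: I pressed the switch to its stop, held the cello bridge at the viewing place for about 3.5 s, then stood it back in its groove about 2 mm from where it was and let go with the arm clear; the camera check showed the two blanks unmoved, and I made no separate final check on the plane and jar.

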